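# Mount a glass optical flat on the vacuum chuck, gently

### The arm

A 7-joint arm with a two-finger parallel gripper is mounted at the origin on the work surface. World frame = base frame: x ahead of the robot, y to its left, z up, the work surface at z = 0. Lengths are in m, angles in rad, forces in N, time in s.
With the tool pointing down it reaches from about 0.35 to 0.9 m from the base axis. Payload 7.2 kg.
Tool frame: the origin (TCP) lies at the very end of the fingers, on their centre line; the grasp point (between the pads) lies 19 mm behind it; z points along the fingers, y is the line along which they close (so a half turn about z gives the same grasp; the last joint's range is limited). The gripper opens to 85 mm and grips with 20 to 120 N. Pads are 22 mm wide; open, the fingers measure 114 mm over their backs; the gripper's body (76 mm by 85 mm) begins 54 mm behind the grasp point. The pads swing forward as they close: fully open they stand 13 mm farther back than shut.
Start: joints at [-1.403, 0.411, -0.013, 1.596, 0.006, 1.134, -0.082], TCP at [0.146, 0.608, 0.231] pointing down, gripper open.
Joint ranges: [-2.95, 2.95], [-0.29, 1.99], [-1.47, 1.44], [0.14, 2.54], [-1.03, 4.17], [0.13, 1.85], [-2.86, 2.86]. Speed limits (rad/s): [2.39, 2.39, 3.01, 3.01, 3.14, 3.14, 3.14].

### API

Orientations are given as a unit quaternion [x, y, z, w].
In Python, from bench import bot, imaging gives the robot as it stands.
- The arm moves only by the tool drive_tool, never from a script. Its argument "moves" is a list that holds one entry, the list of rows, each a list of 5 numbers: the shift along the tool's x, y, z in m, then the turn about the tool's z in rad, then the opening, from -1 (shut) to 1 (fully open). In form: [[[tx, ty, tz, twist, hand], ...]]. A call has 1 to 12 rows; each row shifts and turns the commanded pose from where the row before left it, along the tool's axes as they then stand; what a row does not reach is not made up. A row lasts 1/12 s, in which the tool goes at most 41.7 mm and 7.16 degrees, less where a joint would pass 70% of its speed; a pose out of reach is approached as far as the arm can. A call is refused whole if a number of a shift passes 0.0417 or a number of a turn 0.125, either way. A call with a gripper value outside its range is refused whole. The fingers move at their own pace and stop on an object; "grip_force" is the grip in N (left out, the last holds). Time passes only in rows, so rows that do not move let the fingers close. It gives the time, the measured TCP pose, the force, the opening and the grip force at its end, in the units of the state.
- bot.get_state(): the state, without advancing time (a new reading comes with each control period).
- imaging.read_camera(name): name is "scene" or "top"; returns the picture (420x560x3 uint8, blue, green, red); there is no depth.
- imaging.camera_params(name): a dict with "fx", "fy", "cx", "cy" (pixels), "rvec" (rotation vector, rad) and "tvec" (3), from world to camera coordinates, as OpenCV has them. Camera axes: x right, y down, z forward; pixel columns grow to the right and rows downward; lengths in m; the calibration is good to about 2 mm. A picture is of the moment at which its call begins. camera_params takes no time and is no camera call.
- bot.close_job(): hands the job in; it is judged then, once.
The state is a dict: "time_s": time; "q": joint angles; "qd": joint speeds; "tau": joint torques, N m; "eef_pos": TCP position; "eef_rot": TCP orientation; "ft_force": force on the tool from outside, world axes, zero at the start; "wrist_torque": the same for the moment, N m; "opening": opening from 0.0 (shut) to 1.0 (fully open); "grip_force": force on a finger pad.
Only numpy, scipy, OpenCV 4.12 (cv2) and the standard library are available. Lean on these libraries where they do the work, as an engineer would, in place of code of your own. Each camera call takes 0.05 s, during which the arm holds its last target. There are 200 camera calls.

### The job

Pick up the fragile green glass disc from its rest, squeezing it with no more than 45 N per finger, and set it down softly, lying flat and centred, on the small round spring-mounted chuck of the stage: do not let it fall, not even from a centimetre up, and never let it press or knock on anything there with more than 10 N. Once it lies there released, turn the blue vacuum valve clockwise all the way to its stop. Leave the amber disc, bottle, screwdriver and black lens cap where they are.

Things in the scene. Friction and masses are not known exactly. Their poses are not given: they have to be found in the camera images.
- green_flat: the fragile disc to mount: solid green glass, 46 mm diameter, 14 mm thick, 50 to 75 g, lying flat on one of the rack's two rests. Origin: centre of its underside, z up. It breaks if a finger presses on it with more than 45 N, or if it presses or knocks on chuck, stage or vacuum box with more than 10 N (closing the fingers on it while it lies on its rest does no harm)
- amber_flat: a bystander: amber glass disc of the same size on the other rest. Origin: centre of its underside
- rack: fixed aluminium plate 70 x 180 x 8 mm on the breadboard, long along its y, with two round rests at y = -55 and +55 mm, each 34 mm in diameter, whose rubber tops are 30 mm above the breadboard: a disc overhangs its rest by 6 mm all round. Origin: centre of the plate's underside. The best grasp closes along the rack's x axis
- stage: fixed black and grey stage 120 x 120 x 22 mm on the breadboard, with a dark collar 52 mm in diameter up to 34 mm and the chuck above its centre. Origin: centre of its underside
- chuck_top (a point): centre of the flat top of the chuck, a bright metal disc 40 mm in diameter with a black suction groove, 62 mm above the breadboard. The chuck is 16 mm thick and free air is left around and below its top for the fingertips. It moves with the chuck
- chuck (a joint): how far the sprung chuck is pressed down, m: 0 = up, about 1 mm per newton of load, hard stop at 11 mm (10 N is about 10 mm); well damped, it rises slowly when let go
- vacuum_box: fixed ivory box 150 (x) x 140 (y) x 55 mm on the breadboard with gauge and two small brass stubs on top. Origin: centre of its underside
- valve_grip (a point): on the valve's vertical axis, which stands on the box's top 25 mm to its -x side, at the height to grip. Its x axis lies along the valve's bar handle and turns with it. The blue bar is 42 mm long, 14 mm thick and 32 mm high, its top 7 mm above this point; it stands on a blue disc of 44 mm diameter whose top is 23 mm below this point
- valve (a joint): turn of the vacuum valve clockwise seen from above, rad: 0 = closed, 1.5 = fully open at its stop; starts at 0 to 0.3; it stays where it is left and turns easily (friction 0.05 N m, no spring)
- breadboard: fixed dark optical breadboard 480 x 960 mm, its top 12 mm above the table. Origin: centre of its underside
- bottle: a bystander: white bottle with blue cap, 44 mm diameter, 110 mm high, standing. Origin: centre of its underside
- driver: a bystander: lying orange screwdriver 150 mm long along its x. Origin: under its middle
- lens_cap: a bystander: black round lens cap 50 mm diameter, 18 mm high. Origin: centre of its underside
There are look-alikes about, which are no part of the job. What is meant by the green_flat is not red, and is the larger of those in its own colour.

How it is judged:
On the way, in this order (a step that is already met when the one before it is completed fails the run):
1. the green disc lies flat on the chuck, centred within 7 mm, let go, while the valve is still closed (below 0.5 rad) (horizontal distance between green_flat and chuck_top below 0.007 m and z of green_flat in the frame of chuck_top between -0.002 and 0.002 m and contact force between the fingers and green_flat below 0.1 N and value of joint valve below 0.5 rad), for 0.2 s.
2. the valve is turned to its stop (above 1.4 rad of 1.5) (value of joint valve above 1.4 rad), for 0.2 s.
At the end, for the whole second after the job is handed in: The green disc rests, released and still, flat on the chuck (right way up as it started, tilt under 0.06 rad) with its centre within 7 mm of the chuck's, and the valve stands above 1.4 rad (stop at 1.5) (horizontal distance between green_flat and chuck_top below 0.007 m and z of green_flat in the frame of chuck_top between -0.002 and 0.002 m and angle between green_flat's own z axis and vertical below 0.06 rad and linear speed of green_flat below 0.01 m/s and value of joint valve above 1.4 rad); the robot touches nothing.
It fails at once if the fingers press on the green disc with more than 45 N each (contact force between the fingers and green_flat above 90 N).
It fails at once if the green disc presses or knocks on the chuck, the stage or the vacuum box with more than 10 N (contact force between green_flat and stage above 10 N or contact force between green_flat and vacuum_box above 10 N).
It fails at once if the green disc is dropped (its centre point underneath comes lower than 35 mm above the table; its rest is at 42 mm) (height (world z) of green_flat below 0.035 m).
It fails at once if the amber disc, bottle, screwdriver or lens cap is moved more than 20 mm (distance of any of amber_flat, bottle, driver, lens_cap from where it was at the start of the episode above 0.02 m).
It fails at once if the green disc is let fall: it moves faster than 0.3 m/s (a fall of 5 mm) out of the fingers' hold (linear speed of green_flat above 0.3 m/s and contact force between the fingers and green_flat below 0.1 N).
It also fails if it takes over 61 s, if anything falls off the work surface, if the arm or the gripper's body presses on something with over 40 N, if the wrist force passes 120 N, or if a joint passes its speed limit or range.

## Working session

There is one attempt and no reset: what is moved stays moved. The work goes in short steps, Python scripts to look and compute and a tool call to move; the robot and the scene stay as the last step left them, time stands still between calls to the robot, and variables do not carry over. Pictures are saved under pics/ and viewed, at most 10 in all, crops included, and the job is handed in when it is done.

Besides the shell and the picture viewer there is one more tool, called after ">>>" as a command line: name --argument value ..., lists and objects as JSON in quotes. drive_tool: Moves the arm, as the interface text tells. Its arguments: {"type":"object","properties":{"moves":{"type":"array"},"grip_force":{"type":"number"}},"required":["moves"]}

```bash
mkdir -p pics
cat > h.py <<'E'
import numpy as np,cv2
from bench import bot,imaging
def cam(n):
    p=imaging.camera_params(n);K=np.array([[p['fx'],0,p['cx']],[0,p['fy'],p['cy']],[0,0,1]]);R=cv2.Rodrigues(np.array(p['rvec'],float))[0];return K,R,np.array(p['tvec'],float).ravel()
def world(n,u,v,z):
    K,R,t=cam(n);d=R.T@np.linalg.inv(K)@[u,v,1];c=-R.T@t;return c+d*(z-c[2])/d[2]
def pix(n,P):
    K,R,t=cam(n);q=K@(R@np.array(P)+t);return q[:2]/q[2]
E
python3 - <<'E'
from h import *
for n in('top','scene'):
    im=imaging.read_camera(n);cv2.imwrite(f'pics/{n}0.png',im);K,R,t=cam(n);print(n,K[0,0],-R.T@t,R.round(2).tolist())
print(bot.get_state())
E
```

```text
top 447.5589621600046 [0.36342642 0.09494316 1.41256497] [[-0.01, -1.0, -0.02], [-0.99, 0.01, -0.17], [0.17, 0.02, -0.99]]
scene 460.65049904566246 [1.02429134 0.77049146 0.92308484] [[-0.85, 0.53, 0.02], [0.38, 0.63, -0.68], [-0.37, -0.57, -0.73]]
{'time_s': 0.1, 'q': array([-1.40320079,  0.41182008, -0.01272098,  1.59693278,  0.00558995,
        1.1342791 , -0.08222402]), 'qd': array([ 9.79474812e-05, -7.87359264e-04, -1.00375821e-03, -3.04893088e-03,
        9.57173485e-04, -1.57936060e-03, -2.37201443e-03]), 'tau': array([ 2.68984353e-03, -6.01836991e+01,  6.84082545e-01, -3.00100386e+01,
        1.39737109e-02,  6.31957213e-03,  3.07583991e-05]), 'eef_pos': array([0.14593812, 0.60728596, 0.23054828]), 'eef_rot': array([ 1.17622813e-01,  9.93058096e-01, -7.00812698e-04, -3.96975120e-05]), 'ft_force': array([ 0.10532852, -0.36680524, -0.46549108]), 'wrist_torque': array([0.03234681, 0.01607311, 0.00116994]), 'grip_force': 0.0, 'opening': 0.9991358496385001}
```

View pics/top0.png

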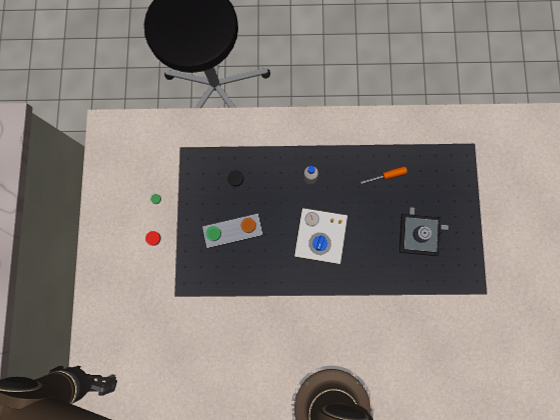

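View pics/scene0.png

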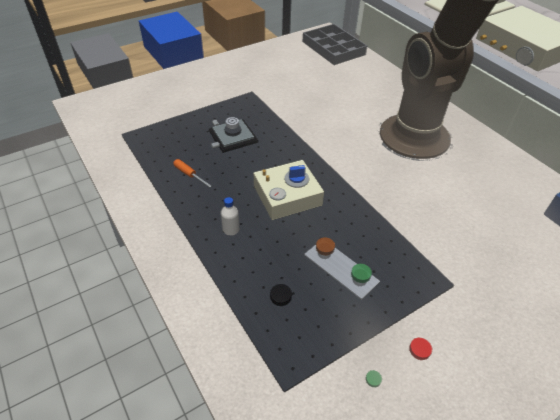

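Green candidates in the top view are the disc on the rack at (214,233) and a smaller one on the table at (156,199); the red disc at (153,238) is out. The rack one is larger, green and on a rest, so it fits. I'll confirm in a crop and measure.

Run:
```python
from h import *
t=cv2.imread('pics/top0.png');s=cv2.imread('pics/scene0.png')
def blobs(im,lo,hi,roi):
    x0,y0,x1,y1=roi;h=cv2.cvtColor(im[y0:y1,x0:x1],cv2.COLOR_BGR2HSV);m=cv2.inRange(h,lo,hi)
    n,_,st,c=cv2.connectedComponentsWithStats(m);return [(st[i].tolist(),(c[i]+[x0,y0]).round(1)) for i in range(1,n) if st[i][4]>20],m
for nm,im,roi,z in(('top',t,(140,180,270,260),.056),('scene',s,(300,230,400,400),.056)):
    for b,c in blobs(im,(45,80,40),(85,255,255),roi)[0]: print(nm,'green',b,c,world(nm,*c,z)[:2].round(4))
    for b,c in blobs(im,(5,120,40),(20,255,255),roi)[0]: print(nm,'amber',b,c,world(nm,*c,z)[:2].round(4))
for nm,im,roi in(('top',t,(295,205,350,265)),('scene',s,(250,150,325,220))):
    bl,m=blobs(im,(100,150,40),(125,255,255),roi)
    for b,c in bl: print(nm,'blue',b,c,world(nm,*c,.09)[:2].round(4))
a=cv2.resize(t[185:260,145:275],None,fx=3,fy=3,interpolation=2)
b=cv2.resize(t[200:270,290:355],None,fx=5,fy=5,interpolation=2)
c=cv2.resize(t[200:265,395:455],None,fx=5,fy=5,interpolation=2)
d=cv2.resize(s[155:225,250:330],None,fx=4,fy=4,interpolation=2)
C=np.zeros((600,800,3),np.uint8)
for im,x,y in((a,0,0),(b,0,240),(c,400,0),(d,400,325)):
    hh=min(im.shape[0],600-y);ww=min(im.shape[1],800-x);C[y:y+hh,x:x+ww]=im[:hh,:ww]
cv2.imwrite('pics/crop.png',C)
```

```text
top green [11, 14, 10, 10, 71] [155.4 198.4] [0.6289 0.535 ]
top green [66, 46, 15, 15, 177] [213. 233.] [0.5189 0.3535]
top amber [101, 38, 15, 15, 169] [248.  224.8] [0.5428 0.2465]
scene green [52, 34, 20, 18, 269] [361.3 272.1] [0.5242 0.3582]
scene amber [17, 8, 18, 15, 215] [325.1 244.7] [0.5478 0.2498]
top blue [18, 31, 14, 15, 155] [319.7 242.6] [0.4828 0.0302]
scene blue [40, 17, 14, 6, 44] [295.8 168.3] [0.4785 0.0154]
scene blue [40, 26, 14, 6, 60] [297.  178.3] [0.4976 0.0499]
```

View pics/crop.png

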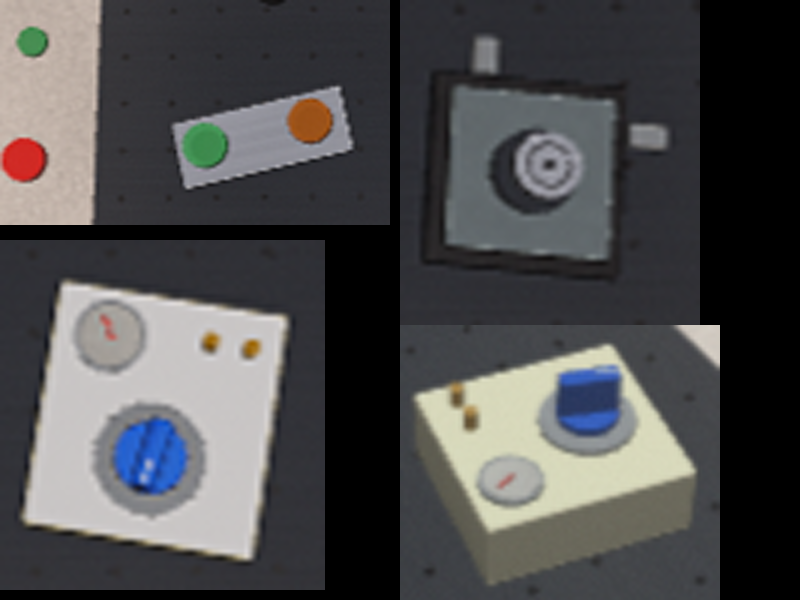

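The crop shows the large green disc on the rack rest (top view (213,233)) and the smaller look-alike on the table. The chuck centre is at about (424.6,232.8), and the valve bar at (320,242) runs nearly along image-vertical (world x). Now I move above the green disc.

>>> drive_tool --moves '[[[-0.0353, -0.0131, 0, 0, 1], [-0.0353, -0.0131, 0, 0, 1], [-0.0353, -0.0131, 0, 0, 1], [-0.0353, -0.0131, 0, 0, 1], [-0.0353, -0.0131, 0, 0, 1], [-0.0353, -0.0131, 0, 0, 1], [-0.0353, -0.0131, 0, 0, 1], [-0.0353, -0.0131, 0, 0, 1], [-0.0353, -0.0131, 0, 0, 1], [-0.0353, -0.0131, 0, 0, 1], [-0.0353, -0.0131, 0, 0, 1], [-0.0353, -0.0131, 0, 0, 1]]]' --grip_force 25

```text
time_s: 1.1
eef_pos: [0.5223, 0.3545, 0.231]
eef_rot: [0.118, 0.993, -0.0, -0.0]
ft_force: [0.4, 0.7, 0.3]
opening: 1.003
grip_force: 0.0
```

>>> drive_tool --moves '[[[0, 0, 0, 0.1115, 1], [0, 0, 0, 0.1115, 1], [0, 0, 0, 0.1115, 1], [0, 0, 0, 0.1115, 1], [0, 0, 0, 0.1115, 1], [0, 0, 0, 0.1115, 1], [0, 0, 0, 0.1115, 1], [0, 0, 0, 0.1115, 1], [0, 0, 0, 0.1115, 1], [0, 0, 0, 0.1115, 1], [0, 0, 0, 0, 1], [0, 0, 0, 0, 1]]]'

```text
time_s: 2.1
eef_pos: [0.5209, 0.3559, 0.2309]
eef_rot: [0.624, 0.782, -0.0, 0.0]
ft_force: [-0.2, -0.1, 0.2]
opening: 0.998
grip_force: 0.0
```

```bash
cat >> h.py <<'E'
from scipy.spatial.transform import Rotation as Ro
def go(x,y,z,yaw=None):
    "total shift in tool axes, and twist to get tool y to yaw (deg, mod 180)"
    s=bot.get_state();R=Ro.from_quat(s['eef_rot']).as_matrix()
    d=R.T@(np.array([x,y,z])-s['eef_pos']);a=np.degrees(np.arctan2(R[1,1],R[0,1]))
    tw=None if yaw is None else np.radians(-((yaw-a+90)%180-90))
    print('t',s['time_s'],'pos',s['eef_pos'].round(4),'yaw',a.round(1),'tilt',R[2,2].round(5),'ft',s['ft_force'].round(2),'open',s['opening'],'q7',s['q'][6],'\n shift',d.round(4),'twist',tw)
E
python3 - <<'E'
from h import *
go(.521,.355,.028,12.6)
im=imaging.read_camera('top');cv2.imwrite('pics/t1.png',im);s=imaging.read_camera('scene');cv2.imwrite('pics/s1.png',s)
print(world('top',424.5,232.7,.074))
C=np.zeros((600,800,3),np.uint8)
C[:300,:400]=cv2.resize(s[90:165,190:290],(400,300),interpolation=2)  # x4
C[:600,400:]=cv2.resize(s[180:330,300:400],(400,600),interpolation=2)
C[300:,:400]=cv2.resize(im[195:270,170:270],(400,300),interpolation=2)
cv2.imwrite('pics/c1.png',C)
E
```

```text
t 2.1 pos [0.5209 0.3559 0.2309] yaw 12.8 tilt -1.0 ft [-0.2  -0.07  0.21] open 0.9982904009951505 q7 -0.30284721729523106 
 shift [-0.0008  0.      0.2029] twist 0.0038399139329094597
[ 0.51031396 -0.28411528  0.074     ]
```

View pics/c1.png

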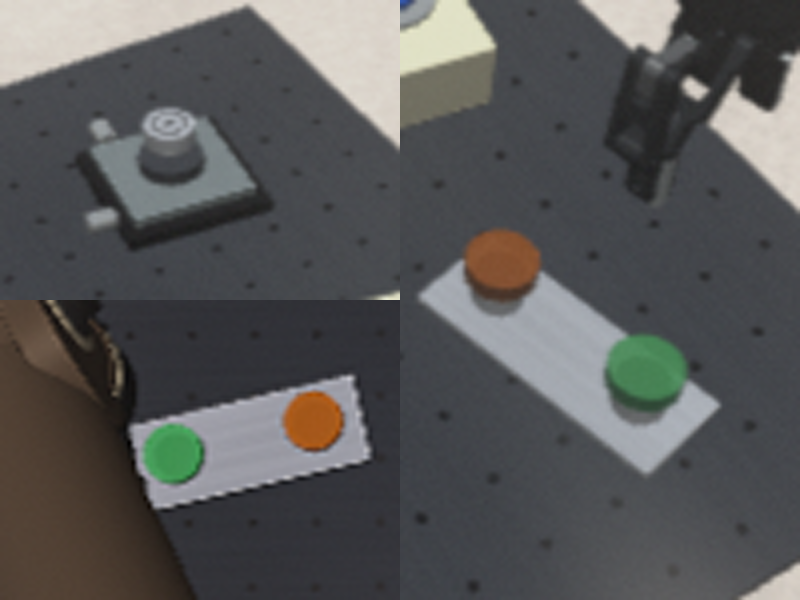

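Run:
```python
from h import *
P=[.521,.356,.231]
print(pix('top',P),pix('scene',P),bot.get_state()['q'],pix('scene',[0.146,.607,.23]))
print(world('scene',190+168/4,90+124/4,.074), world('scene',300+646/4-100,180+368/4,.056),world('top',170+173/4,195+(453-300)/4,.056))
im=imaging.read_camera('top');s=imaging.read_camera('scene')
cv2.imwrite('pics/both.png',cv2.resize(np.hstack([im,s]),(800,300)))
```

```text
[199.7876955  224.89312093] [374.65753704 220.22055787] [-0.94580414  0.43462243  0.37902365  1.60118733 -0.17231422  1.13932859
 -0.30287828] [598.92854909 227.77784219]
[ 0.51575419 -0.2800541   0.074     ] [0.52359158 0.35819886 0.056     ] [0.51810392 0.35274815 0.056     ]
```

View pics/both.png

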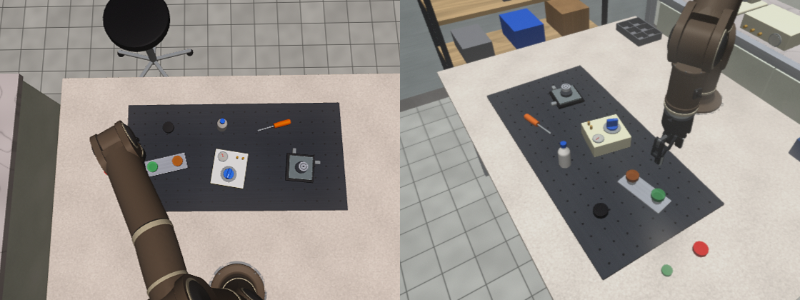

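Both cameras agree on the relative position from disc to chuck, and the gripper is centred over the disc. Descending and gripping next.

>>> drive_tool --moves '[[[0, 0, 0.03, 0, 1], [0, 0, 0.03, 0, 1], [0, 0, 0.03, 0, 1], [0, 0, 0.03, 0, 1], [0, 0, 0.025, 0, 1], [0, 0, 0.02, 0, 1], [0, 0, 0.015, 0, 1], [0, 0, 0.012, 0, 1], [0, 0, 0.01, 0, 1], [0, 0, 0, 0, 1], [0, 0, 0, 0, 1]]]' --grip_force 25

```text
time_s: 3.22
eef_pos: [0.5213, 0.3559, 0.0293]
eef_rot: [0.625, 0.781, -0.0, -0.0]
ft_force: [0.2, -0.2, 0.5]
opening: 0.999
grip_force: 0.0
```

Run:
```python
from h import *
go(.521,.355,.028,12.6)
s=imaging.read_camera('scene');cv2.imwrite('pics/c2.png',cv2.resize(s[200:310,290:430],(700,550),interpolation=2))
```

```text
t 3.2167 pos [0.5213 0.3559 0.0293] yaw 12.6 tilt -1.0 ft [ 0.19 -0.21  0.55] open 0.9991799035394786 q7 -0.2284091687680144 
 shift [-0.0008 -0.0005  0.0013] twist 0.00031574606863999294
```

View pics/c2.png

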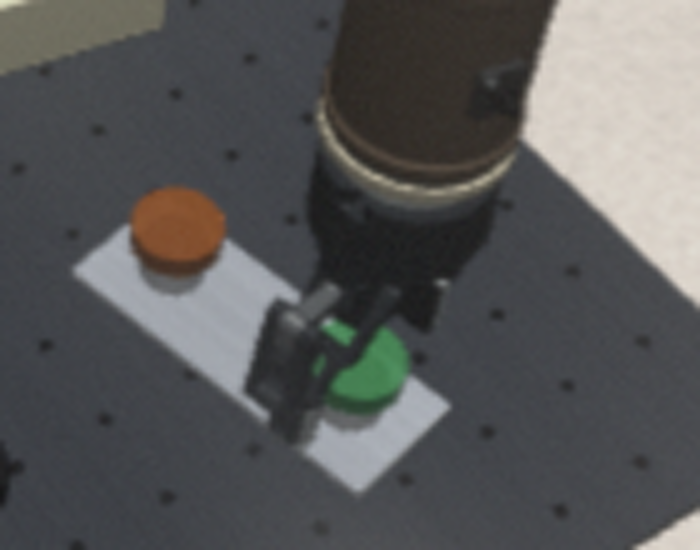

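The finger stands at (285,400) in the crop, on the rack's +x side and level with the disc's middle, with the amber disc well clear. Closing.

>>> drive_tool --moves '[[[0, 0, 0, 0, 0.3], [0, 0, 0, 0, 0.1], [0, 0, 0, 0, -0.2], [0, 0, 0, 0, -0.4], [0, 0, 0, 0, -0.6], [0, 0, 0, 0, -1], [0, 0, 0, 0, -1], [0, 0, 0, 0, -1], [0, 0, 0, 0, -1]]]' --grip_force 25

```text
time_s: 4.02
eef_pos: [0.5215, 0.3562, 0.0302]
eef_rot: [0.625, 0.78, 0.001, 0.0]
ft_force: [-1.5, -0.4, 5.2]
opening: 0.517
grip_force: 25.1
```

>>> drive_tool --moves '[[[0, 0, -0.005, 0, -1], [0, 0, -0.01, 0, -1], [0, 0, -0.02, 0, -1], [0, 0, -0.03, 0, -1], [0, 0, -0.03, 0, -1], [0, 0, -0.03, 0, -1], [0, 0, -0.03, 0, -1], [0, 0, -0.015, 0, -1], [0, 0, 0, 0, -1]]]'

```text
time_s: 4.77
eef_pos: [0.5231, 0.3568, 0.2046]
eef_rot: [0.625, 0.78, 0.004, 0.001]
ft_force: [-0.6, 0.9, -0.3]
opening: 0.517
grip_force: 25.7
```

Run:
```python
from h import *
go(.5136,-.2815,.2)
```

```text
t 4.7667 pos [0.5231 0.3568 0.2046] yaw 12.6 tilt -0.99997 ft [-0.57  0.92 -0.33] open 0.5170263820394251 q7 -0.2950584270892183 
 shift [-0.6209 -0.1484  0.0014] twist None
```

>>> drive_tool --moves '[[[-0.012, -0.003, 0, 0, -1], [-0.022, -0.005, 0, 0, -1], [-0.0305, -0.0073, 0, 0, -1], [-0.0305, -0.0073, 0, 0, -1], [-0.0305, -0.0073, 0, 0, -1], [-0.0305, -0.0073, 0, 0, -1], [-0.0305, -0.0073, 0, 0, -1], [-0.0305, -0.0073, 0, 0, -1], [-0.0305, -0.0073, 0, 0, -1], [-0.0305, -0.0073, 0, 0, -1], [-0.0305, -0.0073, 0, 0, -1], [-0.0305, -0.0073, 0, 0, -1]]]'

```text
time_s: 5.77
eef_pos: [0.5142, 0.005, 0.198]
eef_rot: [0.625, 0.78, -0.001, -0.001]
ft_force: [0.8, 0.1, 0.1]
opening: 0.516
grip_force: 25.7
```

>>> drive_tool --moves '[[[-0.0305, -0.0073, 0, 0, -1], [-0.0305, -0.0073, 0, 0, -1], [-0.0305, -0.0073, 0, 0, -1], [-0.0305, -0.0073, 0, 0, -1], [-0.0305, -0.0073, 0, 0, -1], [-0.0305, -0.0073, 0, 0, -1], [-0.0305, -0.0073, 0, 0, -1], [-0.0305, -0.0073, 0, 0, -1], [-0.024, -0.006, 0, 0, -1], [-0.014, -0.003, 0, 0, -1], [0, 0, 0, 0, -1], [0, 0, 0, 0, -1]]]'

```text
time_s: 6.77
eef_pos: [0.51, -0.2833, 0.1979]
eef_rot: [0.626, 0.78, -0.001, -0.001]
ft_force: [0.6, 0.6, -1.0]
opening: 0.52
grip_force: 25.7
```

Run:
```python
from h import *
go(.5136,-.2815,.09)
```

```text
t 6.7667 pos [ 0.51   -0.2833  0.1979] yaw 12.5 tilt -1.0 ft [ 0.56  0.63 -1.01] open 0.5204677757796237 q7 0.8821262101207333 
 shift [0.0008 0.0042 0.1079] twist None
```

>>> drive_tool --moves '[[[0.0008, 0.0042, 0.01, 0, -1], [0, 0, 0.02, 0, -1], [0, 0, 0.025, 0, -1], [0, 0, 0.025, 0, -1], [0, 0, 0.018, 0, -1], [0, 0, 0.01, 0, -1], [0, 0, 0.006, 0, -1], [0, 0, 0, 0, -1], [0, 0, 0, 0, -1]]]'

```text
time_s: 7.52
eef_pos: [0.5162, -0.2806, 0.0856]
eef_rot: [0.625, 0.781, 0.0, 0.0]
ft_force: [1.1, -0.2, -0.1]
opening: 0.515
grip_force: 25.7
```

Run:
```python
from h import *
go(.5136,-.2815,.062)
s=imaging.read_camera('scene');t=imaging.read_camera('top');cv2.imwrite('pics/s3.png',s)
C=np.zeros((480,800,3),np.uint8)
C[:,:480]=cv2.resize(s[85:165,195:275],(480,480),interpolation=2);C[:320,480:]=cv2.resize(t[195:275,385:465],(320,320),interpolation=2)
cv2.imwrite('pics/c3.png',C)
z=.062+.0
p=bot.get_state()['eef_pos']
for n,im in(('scene',s),('top',t)):
    m=cv2.inRange(cv2.cvtColor(im,cv2.COLOR_BGR2HSV),(45,80,40),(85,255,255))
    k,_,st,c=cv2.connectedComponentsWithStats(m)
    for i in range(1,k):
        if st[i][4]>15: print(n,st[i],c[i],world(n,*c[i],p[2]+.012+.014)[:2])
```

```text
t 7.5167 pos [ 0.5162 -0.2806  0.0856] yaw 12.6 tilt -1.0 ft [ 1.11 -0.2  -0.15] open 0.5151112077535682 q7 0.9578144519618306 
 shift [-0.0003 -0.0027  0.0236] twist None
scene [227 107  12  11 108] [232.10185185 111.75      ] [ 0.51666556 -0.27305143]
scene [367 377   5   7  16] [368.8125 379.875 ] [0.69477234 0.57593644]
top [151 194  10  10  70] [155.41428571 198.45714286] [0.61768817 0.51665403]
top [419 223  10  15  97] [423.46391753 230.75257732] [ 0.51182146 -0.27060076]
```

View pics/c3.png

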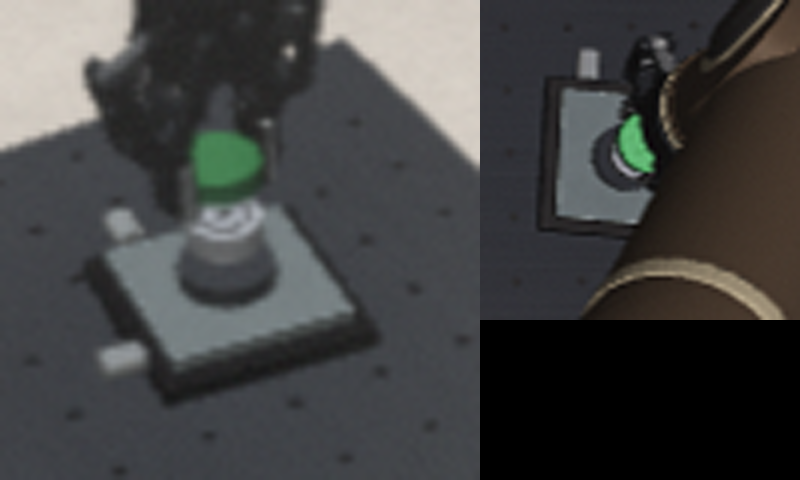

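Run:
```python
from h import *
p=bot.get_state()['eef_pos'];print(p)
def box(n,x,y,zs,r):
    a=np.linspace(0,6.28,60);q=np.array([pix(n,[x+r*np.cos(i),y+r*np.sin(i),z]) for i in a for z in zs]);return q.min(0).round(1),q.max(0).round(1)
for n in('scene','top'):
    # camera-biased chuck estimates
    c=np.array({'scene':(.5158,-.2801),'top':(.5103,-.2841)}[n])
    print(n,'disc over chuck in this cam',box(n,*c,(.0976,.1116),.023))
    print(n,'disc at eef+calib bias',box(n,*(p[:2]+c-[.513,-.282]),(.0976,.1116),.023))
```

```text
[ 0.51653791 -0.28104928  0.08635519]
scene disc over chuck in this cam (array([223.6, 106.3]), array([239.2, 119.1]))
scene disc at eef+calib bias (array([222.7, 106.8]), array([238.3, 119.6]))
top disc over chuck in this cam (array([418.8, 223.4]), array([436.1, 239.6]))
top disc at eef+calib bias (array([418.5, 222.2]), array([435.7, 238.4]))
```

In the crop the disc (scene right edge 239, rows 107–118; top left edge 419, upper edge 223) matches the predicted outline of a disc over the chuck to about 2 mm. Lowering gently.

>>> drive_tool --moves '[[[0, -0.0015, 0.004, 0, -1], [0, 0, 0.004, 0, -1], [0, 0, 0.004, 0, -1], [0, 0, 0.003, 0, -1], [0, 0, 0.002, 0, -1], [0, 0, 0.001, 0, -1], [0, 0, 0.001, 0, -1], [0, 0, 0, 0, -1], [0, 0, 0, 0, -1], [0, 0, 0, 0, -1], [0, 0, 0, 0, -1]]]'

```text
time_s: 8.53
eef_pos: [0.5144, -0.2812, 0.0664]
eef_rot: [0.625, 0.78, 0.0, 0.0]
ft_force: [0.3, 0.1, -1.8]
opening: 0.517
grip_force: 25.7
```

>>> drive_tool --moves '[[[0, 0, 0.001, 0, -1], [0, 0, 0.001, 0, -1], [0, 0, 0.001, 0, -1], [0, 0, 0, 0, -1], [0, 0, 0, 0, -1]]]'

```text
time_s: 8.95
eef_pos: [0.5143, -0.2811, 0.0632]
eef_rot: [0.625, 0.78, -0.0, -0.0]
ft_force: [-0.0, 0.3, -0.0]
opening: 0.515
grip_force: 25.7
```

>>> drive_tool --moves '[[[0, 0, 0.001, 0, -1], [0, 0, 0.001, 0, -1], [0, 0, 0, 0, -1], [0, 0, 0, 0, -1], [0, 0, 0, 0, -1]]]'

```text
time_s: 9.37
eef_pos: [0.5144, -0.2812, 0.0613]
eef_rot: [0.625, 0.78, 0.0, 0.0]
ft_force: [-0.4, 0.5, -0.1]
opening: 0.516
grip_force: 25.7
```

Run:
```python
from h import *
f=[]
for i in range(8):
    s=imaging.read_camera('scene');f.append(bot.get_state()['ft_force'][2])
print(np.mean(f),np.std(f));go(.5136,-.2815,.062)
```

```text
0.18136859757701124 0.3387454344009826
t 9.7667 pos [ 0.5144 -0.2812  0.0613] yaw 12.6 tilt -1.0 ft [ 0.8  -0.39  0.52] open 0.5167901814203762 q7 0.9779230688837679 
 shift [-0.0001 -0.0009 -0.0007] twist None
```

>>> drive_tool --moves '[[[0, 0, 0.001, 0, -1], [0, 0, 0.001, 0, -1], [0, 0, 0, 0, -1], [0, 0, 0, 0, -1]]]'

```text
time_s: 10.1
eef_pos: [0.5144, -0.2812, 0.0593]
eef_rot: [0.625, 0.78, 0.0, 0.0]
ft_force: [0.6, -0.6, 2.6]
opening: 0.519
grip_force: 25.8
```

Run:
```python
from h import *
f=[]
for i in range(8):
    s=imaging.read_camera('scene');f.append(bot.get_state()['ft_force'][2])
print(np.mean(f),np.std(f));go(.5136,-.2815,.062)
cv2.imwrite('pics/c4.png',cv2.resize(s[85:165,195:275],(560,560),interpolation=2))
```

```text
2.3807973082955636 0.5675682284056512
t 10.5 pos [ 0.5144 -0.2812  0.0593] yaw 12.6 tilt -1.0 ft [ 0.61 -0.7   1.78] open 0.5133568367285833 q7 0.9794452467072526 
 shift [-0.0001 -0.0009 -0.0027] twist None
```

Contact is clear: +2.2 N over the last 2 mm. Releasing.

>>> drive_tool --moves '[[[0, 0, 0, 0, 0.06], [0, 0, 0, 0, 0.1], [0, 0, 0, 0, 0.15], [0, 0, 0, 0, 0.25], [0, 0, 0, 0, 0.4], [0, 0, 0, 0, 0.7], [0, 0, 0, 0, 0.8], [0, 0, 0, 0, 0.8], [0, 0, 0, 0, 0.8]]]'

```text
time_s: 11.25
eef_pos: [0.5143, -0.2811, 0.0593]
eef_rot: [0.625, 0.78, 0.0, -0.0]
ft_force: [0.1, -0.3, -1.0]
opening: 0.902
grip_force: 0.0
```

>>> drive_tool --moves '[[[0, 0, -0.005, 0, 0.8], [0, 0, -0.015, 0, 0.8], [0, 0, -0.025, 0, 0.8], [0, 0, -0.03, 0, 0.8], [0, 0, -0.03, 0, 0.8], [0, 0, -0.03, 0, 0.8], [0, 0, -0.02, 0, 0.8]]]'

```text
time_s: 11.83
eef_pos: [0.5148, -0.2819, 0.2177]
eef_rot: [0.625, 0.78, 0.0, 0.001]
ft_force: [0.2, -0.9, 0.6]
opening: 0.896
grip_force: 0.0
```

Run:
```python
from h import *
s=imaging.read_camera('scene');cv2.imwrite('pics/s5.png',s)
C=np.zeros((560,800,3),np.uint8);C[:,:400]=cv2.resize(s[85:165,200:257],(400,560),interpolation=2)
im=cv2.imread('pics/top0.png');C[:560,400:]=cv2.resize(im[215:271,300:340],(400,560),interpolation=2)
cv2.imwrite('pics/c5.png',C)
m=cv2.inRange(cv2.cvtColor(s[:200],cv2.COLOR_BGR2HSV),(45,80,40),(85,255,255))
k,_,st,c=cv2.connectedComponentsWithStats(m)
print(st[1:],c[1:])
a=np.linspace(0,6.28,60);q=np.array([pix('scene',[.5158+.023*np.cos(i),-.2801+.023*np.sin(i),z]) for i in a for z in(.074,.088)]);print(q.min(0),q.max(0))
go(.48,.02,.2)
# valve: blue bar in top
h=cv2.cvtColor(im,cv2.COLOR_BGR2HSV)[215:271,295:345];print(cv2.inRange(h,(100,150,40),(125,255,255)).sum()/255)
# vacuum-box outline, top
g=cv2.inRange(cv2.cvtColor(im,cv2.COLOR_BGR2HSV),(15,0,180),(40,80,255))[200:270,290:352]
w=cv2.inRange(im,(150,150,150),(255,255,255))[200:270,290:352];cn=max(cv2.findContours(w,0,1)[0],key=cv2.contourArea)
r=cv2.minAreaRect(cn);b=cv2.boxPoints(r)+[290,200];print(r,[world('top',*x,.067)[:2].round(4) for x in b])
```

```text
[[225 113  14  12 130]] [[231.41538462 118.4       ]]
[224.12123447 112.75220645] [239.5105053  125.55953715]
t 11.8833 pos [ 0.5162 -0.2828  0.2208] yaw 12.6 tilt -0.99997 ft [ 0.68 -1.35  1.89] open 0.9041854345717788 q7 0.8693276591455799 
 shift [0.3035 0.0304 0.0198] twist None
155.0
((30.66614532470703, 35.586585998535156), (45.896240234375, 48.661075592041016), 9.090277671813965) [array([0.4456, 0.1063]), array([0.5912, 0.0812]), array([ 0.5672, -0.056 ]), array([ 0.4226, -0.0286])]
```

View pics/c5.png

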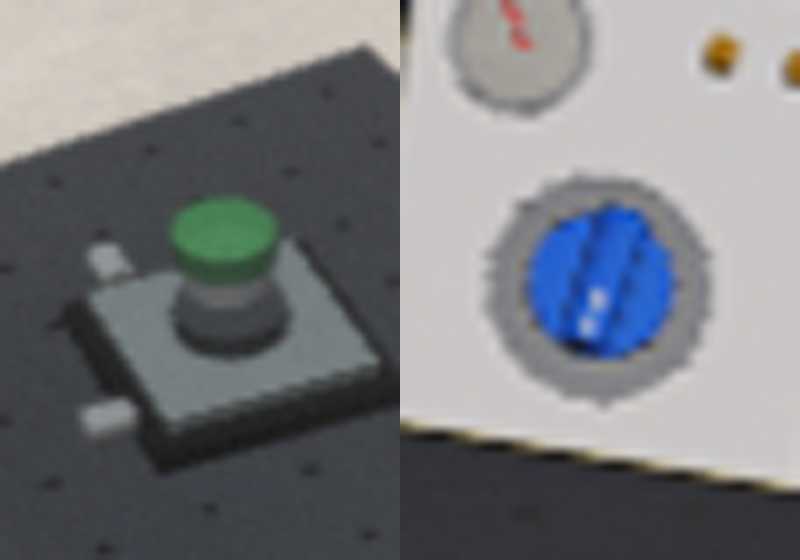

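The disc lies flat and centred on the chuck (mask columns 225–239, rows 113–125; predicted 224–239, 113–125.6). The valve bar runs at about −17° in world yaw, with its axis near top pixel (320,242). Now its height and the approach.

Run:
```python
from h import *
a=np.radians(-17);d=np.array([np.cos(a),np.sin(a)]);n=np.array([-d[1],d[0]])
for z in(.09,.1,.105,.11,.115):
  for cam_,c in(('scene',(.4877,.034)),('top',(.482,.030))):
    print(z,cam_,pix(cam_,[*c,z]).round(1),[pix(cam_,[*(np.array(c)+s*.021*d+t*.007*n),z]).round(1).tolist() for s in(-1,1) for t in(-1,1)])
go(.485,.032,.2,73)
```

```text
0.09 scene [296.8 173.5] [[303.5, 170.5], [305.1, 173.9], [288.5, 173.1], [289.9, 176.5]]
0.09 top [319.8 242.9] [[320.1, 250.4], [315.5, 249.0], [324.0, 236.7], [319.4, 235.4]]
0.1 scene [296.9 170.7] [[303.7, 167.7], [305.3, 171.1], [288.6, 170.3], [290.1, 173.8]]
0.1 top [319.9 242.6] [[320.3, 250.1], [315.7, 248.8], [324.2, 236.4], [319.6, 235.0]]
0.105 scene [297.  169.3] [[303.8, 166.3], [305.4, 169.7], [288.7, 168.9], [290.1, 172.3]]
0.105 top [320.  242.4] [[320.4, 250.0], [315.7, 248.6], [324.3, 236.2], [319.7, 234.9]]
0.11 scene [297.1 167.9] [[303.9, 164.9], [305.5, 168.3], [288.7, 167.5], [290.2, 170.9]]
0.11 top [320.1 242.2] [[320.4, 249.9], [315.8, 248.5], [324.4, 236.0], [319.7, 234.7]]
0.115 scene [297.2 166.5] [[304.0, 163.5], [305.6, 166.9], [288.8, 166.0], [290.3, 169.5]]
0.115 top [320.2 242.1] [[320.5, 249.7], [315.9, 248.4], [324.5, 235.8], [319.8, 234.5]]
t 11.8833 pos [ 0.5162 -0.2828  0.2208] yaw 12.6 tilt -0.99997 ft [ 0.68 -1.35  1.89] open 0.9041854345717788 q7 0.8693276591455799 
 shift [0.3141 0.0379 0.0198] twist -1.0547697802533957
```

>>> drive_tool --moves '[[[0.0154, 0.0019, 0, 0, 1], [0.0275, 0.0033, 0, 0, 1], [0.0315, 0.0038, 0, 0, 1], [0.0315, 0.0038, 0, 0, 1], [0.0315, 0.0038, 0, 0, 1], [0.0315, 0.0038, 0, 0, 1], [0.0315, 0.0038, 0, 0, 1], [0.0315, 0.0038, 0, 0, 1], [0.0315, 0.0038, 0, 0, 1], [0.03, 0.0036, 0, 0, 1], [0.0207, 0.0025, 0, 0, 1], [0, 0, 0, 0, 1]]]'

```text
time_s: 12.88
eef_pos: [0.4822, 0.0386, 0.2143]
eef_rot: [0.623, 0.782, 0.001, -0.001]
ft_force: [-0.3, 1.0, 0.2]
opening: 0.999
grip_force: 0.0
```

>>> drive_tool --moves '[[[0, 0, 0, -0.1055, 1], [0, 0, 0, -0.1055, 1], [0, 0, 0, -0.1055, 1], [0, 0, 0, -0.1055, 1], [0, 0, 0, -0.1055, 1], [0, 0, 0, -0.1055, 1], [0, 0, 0, -0.1055, 1], [0, 0, 0, -0.1055, 1], [0, 0, 0, -0.1055, 1], [0, 0, 0, -0.1055, 1], [0, 0, 0, 0, 1], [0, 0, 0, 0, 1]]]'

```text
time_s: 13.88
eef_pos: [0.4828, 0.033, 0.2144]
eef_rot: [0.149, 0.989, 0.0, 0.0]
ft_force: [-0.8, -0.6, 0.3]
opening: 0.999
grip_force: 0.0
```

Run:
```python
from h import *
go(.485,.032,.088,73)
```

```text
t 13.8833 pos [0.4828 0.033  0.2144] yaw 72.8 tilt -1.0 ft [-0.79 -0.65  0.28] open 0.9988996933822718 q7 1.1803366373591428 
 shift [-0.0024 -0.0003  0.1264] twist -0.0031803439598807165
```

>>> drive_tool --moves '[[[-0.0024, 0, 0.02, 0, 1], [0, 0, 0.03, 0, 1], [0, 0, 0.025, 0, 1], [0, 0, 0.02, 0, 1], [0, 0, 0.015, 0, 1], [0, 0, 0.01, 0, 1], [0, 0, 0.0065, 0, 1], [0, 0, 0, 0, 1], [0, 0, 0, 0, 1]]]'

```text
time_s: 14.63
eef_pos: [0.4854, 0.0328, 0.0881]
eef_rot: [0.148, 0.989, 0.0, 0.0]
ft_force: [0.4, 0.7, 0.3]
opening: 1.002
grip_force: 0.0
```

>>> drive_tool --moves '[[[0, 0, 0, 0, 0.4], [0, 0, 0, 0, 0], [0, 0, 0, 0, -0.3], [0, 0, 0, 0, -0.5], [0, 0, 0, 0, -0.7], [0, 0, 0, 0, -1], [0, 0, 0, 0, -1], [0, 0, 0, 0, -1], [0, 0, 0, 0, -1]]]' --grip_force 25

```text
time_s: 15.38
eef_pos: [0.4849, 0.0308, 0.0882]
eef_rot: [0.148, 0.989, -0.001, -0.0]
ft_force: [-2.7, -7.4, 7.3]
opening: 0.155
grip_force: 28.4
```

Run:
```python
from h import *
go(.485,.032,.088,73);print(bot.get_state()['wrist_torque'])
```

```text
t 15.3833 pos [0.4849 0.0308 0.0882] yaw 73.0 tilt -1.0 ft [-2.65 -7.4   7.27] open 0.1547054396465169 q7 1.270692784623737 
 shift [0.0002 0.0012 0.0002] twist -0.0007540250771425268
[-1.4746743   0.59730467  0.05322717]
```

>>> drive_tool --moves '[[[0, -0.0018, 0, 0, -1], [0, 0, 0, 0.06, -1], [0, 0, 0, 0.08, -1], [0, 0, 0, 0.08, -1], [0, 0, 0, 0.08, -1], [0, 0, 0, 0.08, -1], [0, 0, 0, 0.08, -1], [0, 0, 0, 0.08, -1], [0, 0, 0, 0.08, -1], [0, 0, 0, 0.06, -1], [0, 0, 0, 0, -1]]]'

```text
time_s: 16.3
eef_pos: [0.4846, 0.0304, 0.0882]
eef_rot: [0.471, 0.882, -0.0, 0.0]
ft_force: [-2.0, -2.9, 6.7]
opening: 0.155
grip_force: 28.3
```

Run:
```python
from h import *
go(.485,.032,.088,73);print(bot.get_state()['wrist_torque'])
```

```text
t 16.3 pos [0.4846 0.0304 0.0882] yaw 33.8 tilt -1.0 ft [-1.97 -2.87  6.71] open 0.15521929718850272 q7 0.69202499684072 
 shift [0.0011 0.0012 0.0002] twist -0.6837020488793374
[-0.71833884  0.39890709 -0.05005584]
```

>>> drive_tool --moves '[[[0, 0, 0, 0.07, -1], [0, 0, 0, 0.08, -1], [0, 0, 0, 0.08, -1], [0, 0, 0, 0.08, -1], [0, 0, 0, 0.08, -1], [0, 0, 0, 0.08, -1], [0, 0, 0, 0.06, -1], [0, 0, 0, 0.05, -1], [0, 0, 0, 0.05, -1], [0, 0, 0, 0.04, -1], [0, 0, 0, 0, -1]]]'

```text
time_s: 17.22
eef_pos: [0.4843, 0.0302, 0.0882]
eef_rot: [0.734, 0.679, -0.0, 0.0]
ft_force: [-2.7, -4.9, 9.0]
opening: 0.161
grip_force: 28.6
```

Run:
```python
from h import *
go(.485,.032,.088,73);print(bot.get_state()['wrist_torque'])
```

```text
t 17.2167 pos [0.4843 0.0302 0.0882] yaw -4.5 tilt -1.0 ft [-2.68 -4.95  8.98] open 0.1607268611763223 q7 0.13730366326728485 
 shift [0.0019 0.0006 0.0002] twist -1.3525165147087144
[-0.78060063  0.64659313 -0.05343764]
```

>>> drive_tool --moves '[[[0, 0, 0, 0.03, -1], [0, 0, 0, 0.03, -1], [0, 0, 0, 0.03, -1], [0, 0, 0, 0, -1], [0, 0, 0, 0, -1]]]'

```text
time_s: 17.63
eef_pos: [0.4843, 0.0305, 0.0883]
eef_rot: [0.762, 0.647, -0.0, 0.0]
ft_force: [-3.3, -4.2, 10.0]
opening: 0.162
grip_force: 50.8
```

Run:
```python
from h import *
go(.485,.032,.088,73);print(bot.get_state()['wrist_torque'])
```

```text
t 17.6333 pos [0.4843 0.0305 0.0883] yaw -9.3 tilt -1.0 ft [-3.29 -4.25  9.99] open 0.161719520882892 q7 0.0672739947735562 
 shift [0.0016 0.0004 0.0003] twist -1.437106808367713
[-0.74822347  0.7894641   0.98082454]
```

The wrist torque jumped to about 1 N·m, so the valve is at its stop. Releasing and retreating.

>>> drive_tool --moves '[[[0, 0, 0, 0, -0.5], [0, 0, 0, 0, -0.2], [0, 0, 0, 0, 0.2], [0, 0, 0, 0, 0.6], [0, 0, 0, 0, 0.8], [0, 0, 0, 0, 0.8], [0, 0, -0.01, 0, 0.8], [0, 0, -0.03, 0, 0.8], [0, 0, -0.03, 0, 0.8], [0, 0, -0.03, 0, 0.8], [0, 0, -0.02, 0, 0.8], [0, 0, 0, 0, 0.8]]]'

```text
time_s: 18.63
eef_pos: [0.4868, 0.031, 0.2122]
eef_rot: [0.763, 0.646, 0.003, 0.001]
ft_force: [0.9, 0.3, 0.3]
opening: 0.898
grip_force: 0.0
```

>>> drive_tool --moves '[[[0.03, 0, -0.01, 0, 0.8], [0.035, 0, 0, 0, 0.8], [0.035, 0, 0, 0, 0.8], [0.035, 0, 0, 0, 0.8], [0.03, 0, 0, 0, 0.8], [0, 0, 0, 0, 0.8], [0, 0, 0, 0, 0.8], [0, 0, 0, 0, 0.8]]]'

```text
time_s: 19.3
eef_pos: [0.5114, 0.193, 0.2175]
eef_rot: [0.763, 0.646, -0.001, 0.0]
ft_force: [-0.4, -1.0, -0.3]
opening: 0.9
grip_force: 0.0
```

Run:
```python
from h import *
go(.485,.032,.088,73)
s=imaging.read_camera('scene');t=imaging.read_camera('top')
C=np.zeros((480,800,3),np.uint8);C[:,:480]=cv2.resize(s[85:205,205:325],(480,480),interpolation=2);C[:320,480:]=cv2.resize(t[205:269,290:354],(320,320),interpolation=2)
cv2.imwrite('pics/c6.png',C)
```

```text
t 19.3 pos [0.5114 0.193  0.2175] yaw -9.5 tilt -1.0 ft [-0.43 -1.04 -0.31] open 0.8998777092797298 q7 -0.35852676077923273 
 shift [-0.163   0.0005  0.1297] twist -1.439542778818971
```

View pics/c6.png

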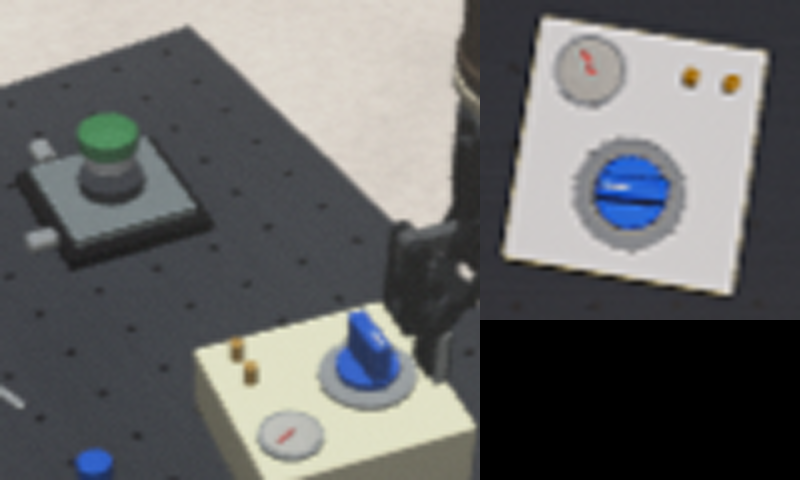

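The disc at crop (107,138) lies flat on the chuck. The bar at crop (630,188) has turned about 85° clockwise relative to the box, up to its stop, and the arm is clear. Handing in.

```bash
python3 -c "
from bench import bot
print(bot.close_job())"
```

```text
the job is handed in; nothing more can be done
None
```

I handed the job in at about 19 s on the robot's clock: the green disc is lying flat on the chuck, within about 2 mm of centre by camera, and the vacuum valve is turned to its stop. I got no verdict back from the judge.

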